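# Hook the lime press's return spring onto its anchor post with the spring puller

## Robot

A 6-joint arm with a two-finger parallel gripper is mounted at the origin on a cart in front of the work surface, level with it; the furniture and walls round the work are solid. World frame = base frame: x ahead of the robot, y to its left, z up, the work surface at z = 0. Lengths are in m, angles in rad, forces in N, time in s.
With the tool pointing down it reaches from about 0.4 to 0.825 m from the base axis. Payload 7 kg.
Tool frame: the origin (TCP) lies midway between the tips of the shut fingers; the grasp point (between the pads) lies 19 mm behind it; z points along the fingers, y is the line along which they close (so a half turn about z gives the same grasp; the last joint's range is limited). The gripper opens to 88 mm and grips with 3 to 60 N. Pads are 19 mm wide; open, the fingers measure 130 mm over their backs; the gripper's body (78 mm by 193 mm) begins 47 mm behind the grasp point.
Start: joints at [-0.872, 0.359, 0.012, 0, -1.224, -0.288], TCP at [0.27, -0.619, 0.227] pointing down, gripper open.
Joint ranges: [-3.07, 3.07], [-1.43, 2.12], [-1.02, 1.25], [-3.03, 1.67], [-3.05, -0], [-3.03, 3.03]. Speed limits (rad/s): [2.39, 2.39, 3.01, 3.14, 3.14, 3.14].

## Interface

Orientations are given as [roll, pitch, yaw] about the fixed x, y, z axes, in that order (R = Rz(yaw) Ry(pitch) Rx(roll)).
In Python, from station import arm gives the robot as it stands.
- The arm moves only by the tool servo_tool, never from a script. Its argument "deltas" is a list of rows, each a list of 7 numbers: the closure, from -1 (fully open) to 1 (shut), then the shift along the tool's x, y, z in mm, then the turn, a rotation vector about the tool's x, y, z in degrees. In form: [[gripper, x, y, z, ax, ay, az], ...]. A call has 1 to 20 rows; each row shifts and turns the commanded pose from where the row before left it, along the tool's axes as they then stand; what a row does not reach is not made up. A row lasts 1/12 s, in which the tool goes at most 41.7 mm and 7.16 degrees, less where a joint would pass 70% of its speed; a pose out of reach is approached as far as the arm can. A call is refused whole if a number of a shift passes 41.7 or a number of a turn 7.16, either way. A call with a gripper value outside its range is refused whole. The fingers move at their own pace and stop on an object; "squeeze" is the grip in N (left out, the last holds). Time passes only in rows, so rows that do not move let the fingers close. It gives the time, the measured TCP pose, the force, the opening and the grip force at its end, in the units of the state.
- arm.get_state(): the state, without advancing time (a new reading comes with each control period).
- arm.grab_frame(name): name is "scene" or "top" or "wrist"; returns a dict with "color" (384x512x3 uint8, red, green, blue), "K" (3x3 intrinsics, pixels), "distortion" ([k1, k2, p1, p2, k3] as OpenCV has them; the pictures are not rectified), "position" and "orientation" of the camera in the world. Camera axes: x right, y down, z forward; pixel columns grow to the right and rows downward; lengths in m; the calibration is good to about 2 mm. A picture is of the moment at which its call begins. There is no depth.
- arm.job_done(): hands the job in; it is judged then, once.
Trained networks look in a picture, given as the dict that the camera call returned (one of the last four; its "shot" number tells which), for a name from the list of things; names that differ only in an ending like _2 or _b are one class to them, and where a whole thing is asked for, a point or a joint stands for the part that bears it (a point fixed in the world has none). Each returns a list of dicts, best first, with "conf" (0 to 1); they miss things now and then, are a little off and sometimes report something else, mostly with a low value. They report only what shows in the picture. A call takes as long as a camera call. They do not tell look-alikes from the thing itself.
- arm.recognise(query, picture): "at" ([x, y, z] in m, in the coordinates of the camera as it stood for that picture, good to about 4 mm: the middle of the surface that is visible of it).
The state is a dict: "t": time; "q": joint angles; "qd": joint speeds; "joint_efforts": joint torques, N m; "eef_pos": TCP position; "ee_rot": TCP orientation; "force": force on the tool from outside, world axes, zero at the start; "moment": the same for the moment, N m; "width": finger opening in m; "gripper_force": force on a finger pad.
Only numpy, scipy, OpenCV 4.12 (cv2) and the standard library are available. Lean on these libraries where they do the work, as an engineer would, in place of code of your own. Each camera call takes 0.05 s, during which the arm holds its last target. There are 200 camera calls.

## Task

The return spring of the lime press has come off: take the red-handled spring puller, put its pin into the front opening of the orange loop on the spring's end, stretch the spring past the brass anchor post and push it down so that the rear opening drops over the post, then let it draw back until the loop's crossbar hooks under the post's head. Afterwards stand the puller back upright in the stand it came from. Leave the ice pick, jigger and fruit alone.

Things in the scene. Friction and masses are not known exactly. Their poses are not given: they have to be found in the camera images.
- press: table-top lime press, fixed: oak board 360x110x12 mm with a steel cup 92 mm high at one end and a brass anchor post near the other. Origin on the worktop (z=0) under the post's axis, z up, +x level in the direction of the pull (cup end to post); board from x=-275 to +85 mm. The spring, in a grey guard sleeve, is hung at x=-140, 45 mm high; it only stretches and swings up and down above the x axis.
- post_top (a point): centre of the top of the brass anchor post, 56 mm above the worktop: head 14 mm wide, its underside 50 mm above the worktop; below it a neck 7 mm thick and, up to 20 mm, a foot 22 mm wide. A dark wear plate lies on the board, its top 14 mm above the worktop.
- pull_cell (a point): centre of the front opening of the flat orange loop (4 mm wire) on the spring's free end, for the puller's pin: 36 mm long, 20 mm wide inside; x along the spring, z square to the loop; front bar 20 mm ahead, crossbar 20 mm behind. At rest it hovers tipped up 16 degrees, about 82 mm above the worktop, a little behind the post; 1 N upward holds it up. Hooked, it is near level, 25 mm past the post.
- loop_crossbar (a point): middle of the loop's crossbar (4 mm). Behind it is the rear opening for the post, 36x20 mm. It drops over the post when the pin, pulling at the front bar, is 45 to 65 mm past the post's axis; it is under the head when pushed below 46 mm above the worktop. Drawn back, the bar bears on the far side of the neck, 6 mm past the axis; a pin 22 to 40 mm past the axis is then free and lifts out.
- spring_stretch (a joint): stretch of the spring in m: 0 slack, 0.030 when hooked on the post, at most 0.065. It pulls back with 1.4 N plus 90 N/m (about 4 N hooked).
- spring_lift (a joint): swing of the spring in rad: 0 as it hovers tipped up, level at 0.28, 0.25 to 0.36 when hooked, at most 0.38, downward.
- puller_grip (a point): middle of the red round handle (26 mm thick, 80 mm long) of the upright spring puller, 120 g; z up along the tool. Below the handle a 10 mm shank, then a disc 28 mm wide, 4 mm thick, underside 67 mm below this point, then a pin 6 mm thick, 18 mm long, its end 85 mm below this point. The pin pulls, the disc presses the loop down. Round: its turn does not matter. Hold it firmly upright.
- stand_red_hole (a point): centre of the mouth of the 16 mm hole through the top of the puller's stand, a fixed dark wooden block 64x64x30 mm, 30 mm above the worktop. The puller's pin stands in the hole and its disc rests on the top (puller_grip 67 mm above this point).
- ice_pick_grip (a point): middle of the brown wooden handle of the ice pick, a bystander of the same shape as the puller but with a thin spike, upright in a stand of its own like the puller's. The two stands may change sides.
- stand_pick_hole (a point): centre of the mouth of the hole in the ice pick's stand, 30 mm above the worktop.
- jigger: copper double jigger, 43x43x84 mm, a bystander; origin at the centre of its underside.
- lemon: yellow lemon, 71x53x51 mm, a bystander; origin at the centre of its underside.
- lime: green lime, 60x48x48 mm, a bystander; origin at the centre of its underside.
Mind the look-alikes: they are no part of the job. What is shaped like the part that bears stand_red_hole but white is not meant.

How it is judged:
By the outcome, as a careful person would: the job done as asked, in the order asked, and still so for the second after the job is handed in, with the robot touching nothing.
It also fails if it takes over 48 s, if anything falls off the work surface, if the arm or the gripper's body presses on something with over 40 N, if the wrist force passes 120 N, or if a joint passes its speed limit or range.

## Working session

There is one attempt and no reset: what is moved stays moved. The work goes in short steps, Python scripts to look and compute and a tool call to move; the robot and the scene stay as the last step left them, time stands still between calls to the robot, and variables do not carry over. Pictures are saved under pics/ and viewed, at most 11 in all, crops included, and the job is handed in when it is done.

Besides the shell and the picture viewer there is one more tool, called after "Request:" as name(argument=value, ...), one argument or row to a line, values as JSON. servo_tool: Moves the arm, as the interface text tells. Its arguments: {"type":"object","properties":{"deltas":{"type":"array","items":{"type":"array","items":{"type":"number"}}},"squeeze":{"type":"number"}},"required":["deltas"]}

```bash
mkdir -p pics; cat > h.py <<'E'
import numpy as np,cv2
from station import arm
from scipy.spatial.transform import Rotation as R
np.set_printoptions(precision=4,suppress=True)
def rot(o):
    o=np.array(o,float)
    return o if o.shape==(3,3) else (R.from_quat(o) if o.size==4 else R.from_euler('xyz',o)).as_matrix()
def grab(n,save=None):
    f=arm.grab_frame(n)
    if save: cv2.imwrite('pics/'+save,f['color'][:,:,::-1])
    return f
def world(f,p): return rot(f['orientation'])@np.array(p)+np.array(f['position'])
def pix(f,w):
    Rm=rot(f['orientation']); c=Rm.T@(np.array(w)-np.array(f['position']))
    return cv2.projectPoints(c.reshape(1,1,3),np.zeros(3),np.zeros(3),np.array(f['K']),np.array(f['distortion']))[0].ravel()
def ray(f,uv):
    n=cv2.undistortPoints(np.array([[uv]],float),np.array(f['K']),np.array(f['distortion'])).ravel()
    return np.array(f['position']),rot(f['orientation'])@np.array([n[0],n[1],1])
def onz(f,uv,z):
    o,d=ray(f,uv); return o+d*(z-o[2])/d[2]
def find(f,names,k=2):
    for q in names:
        for r in arm.recognise(q,f)[:k]:
            w=world(f,r['at']); print(q,round(r['conf'],2),w,pix(f,w).round())
E
cat > a.py <<'E'
from h import *
N=['press','post_top','pull_cell','loop_crossbar','puller_grip','stand_red_hole','ice_pick_grip','stand_pick_hole','jigger','lemon','lime']
ims=[]
for n in('scene','top'):
    f=grab(n); print(n,f['position'],f['orientation']); find(f,N,3); ims.append(f['color'])
f=grab('wrist');
cv2.imwrite('pics/a1.png',cv2.resize(ims[0],(800,600))[:,:,::-1]);cv2.imwrite('pics/a2.png',cv2.resize(ims[1],(800,600))[:,:,::-1])
print(arm.get_state())
E
python3 a.py
```

```text
scene [-0.3523 -0.6635  0.5855] [-1.9872 -0.0015 -0.948 ]
press 0.74 [ 0.4617 -0.1164  0.013 ] [272. 238.]
press 0.52 [0.6454 0.0602 0.0322] [259. 193.]
post_top 0.95 [ 0.4602 -0.1106  0.0105] [270. 239.]
loop_crossbar 0.62 [0.4843 0.0105 0.0785] [240. 201.]
puller_grip 0.72 [0.4178 0.3147 0.0872] [149. 181.]
stand_red_hole 0.68 [0.4146 0.3003 0.0226] [153. 202.]
stand_red_hole 0.63 [0.4997 0.197  0.0195] [196. 202.]
ice_pick_grip 0.97 [ 0.4453 -0.3427  0.0925] [350. 240.]
ice_pick_grip 0.61 [ 0.4602 -0.1131  0.0133] [271. 238.]
stand_pick_hole 0.85 [ 0.4275 -0.348   0.0265] [347. 269.]
jigger 0.61 [ 0.6916 -0.0648  0.0497] [300. 193.]
lemon 0.81 [ 0.6297 -0.0215  0.034 ] [278. 201.]
lime 0.66 [0.6445 0.0586 0.0322] [259. 193.]
top [ 0.4431 -0.0019  1.2096] [-3.0453 -0.0097 -1.5663]
press 0.94 [ 0.4746 -0.054   0.0138] [263. 220.]
post_top 0.97 [ 0.4801 -0.0572  0.0112] [264. 218.]
pull_cell 0.66 [0.4895 0.0084 0.0789] [241. 214.]
loop_crossbar 0.65 [0.49   0.005  0.0774] [243. 214.]
puller_grip 0.75 [0.4249 0.3129 0.1154] [128. 237.]
puller_grip 0.71 [ 0.4774 -0.0541  0.0149] [263. 
[... 302 characters left out ...]
[ 0.6952 -0.0523  0.0659] [263. 143.]
jigger 0.37 [ 0.4546 -0.3314  0.124 ] [367. 227.]
lemon 0.53 [ 0.6469 -0.0135  0.0406] [249. 161.]
lemon 0.17 [ 0.7011 -0.0544  0.0665] [264. 141.]
lime 0.71 [0.6573 0.0639 0.0386] [223. 157.]
{'t': 1.25, 'q': array([-0.8719,  0.3586,  0.0119, -0.    , -1.2241, -0.2881]), 'qd': array([ 0.0018,  0.0001, -0.002 ,  0.0029,  0.001 ,  0.0007]), 'joint_efforts': array([ -0.0006, -58.2399,  29.3296,   7.0028,   0.0121,  -0.    ]), 'eef_pos': array([ 0.2695, -0.6188,  0.2266]), 'ee_rot': array([ 3.1416,  0.    , -2.7308]), 'force': array([-0.5288,  0.2058,  0.7554]), 'moment': array([-0.0175, -0.0408,  0.0036]), 'gripper_force': 0.0, 'width': 0.0880083973755361}
```

View pics/a1.png

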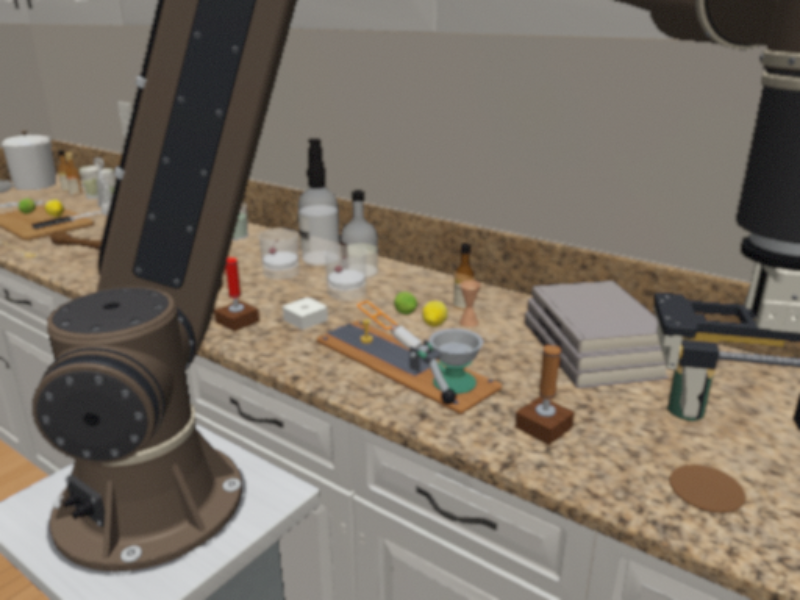

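View pics/a2.png

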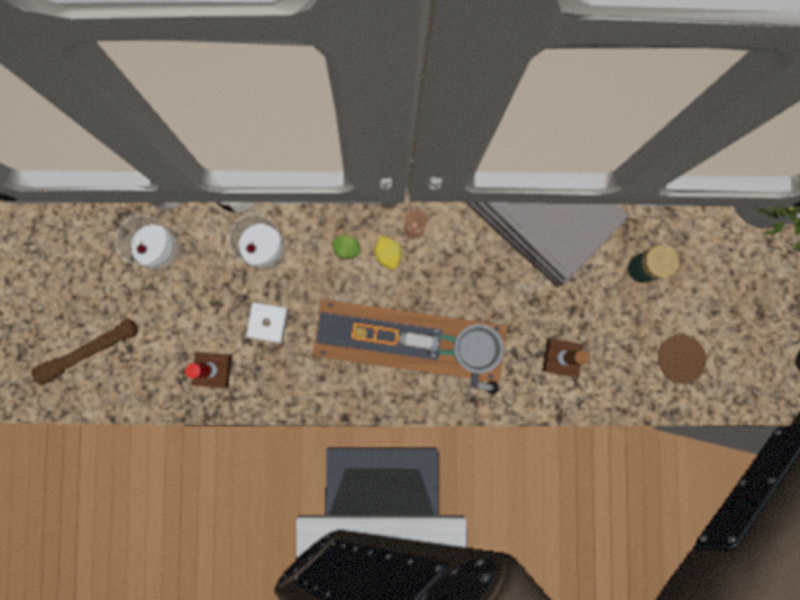

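Request:
servo_tool(
  deltas=[
    [-1, 0, 0, 0, 0, 0, 6],
    [-1, 0, 0, 0, 0, 0, 6],
    [-1, 0, 0, 0, 0, 0, 6],
    [-1, 0, 0, 0, 0, 0, 6],
    [-1, 0, 0, 0, 0, 0, 6],
    [-1, -5, 39, -4, 0, 0, 0],
    [-1, -5, 39, -4, 0, 0, 0],
    [-1, -5, 39, -4, 0, 0, 0],
    [-1, -5, 39, -4, 0, 0, 0],
    [-1, -5, 39, -4, 0, 0, 0],
    [-1, -5, 39, -4, 0, 0, 0],
    [-1, -5, 39, -4, 0, 0, 0],
    [-1, -5, 39, -4, 0, 0, 0],
    [-1, -5, 39, -4, 0, 0, 0],
    [-1, -5, 39, -4, 0, 0, 0],
    [-1, -5, 39, -4, 0, 0, 0],
    [-1, -5, 39, -4, 0, 0, 0],
    [-1, -5, 39, -4, 0, 0, 0],
    [-1, -5, 39, -4, 0, 0, 0],
    [-1, 0, 0, 0, 0, 0, 0],
  ],
)

```text
t: 2.92
eef_pos: [0.4023, -0.079, 0.2838]
ee_rot: [3.14, 0.003, 3.035]
force: [-0.0, -0.6, 0.1]
width: 0.0875
gripper_force: 0.0
```

```bash
cat > b.py <<'E'
from h import *
f=grab('wrist','b1.png'); print(f['position'],f['orientation'])
find(f,['post_top','pull_cell','loop_crossbar','puller_grip','stand_red_hole'],2)
s=arm.get_state(); print(s['t'],s['q'],s['eef_pos'],s['ee_rot'])
cv2.imwrite('pics/b1.png',cv2.resize(f['color'],(800,600))[:,:,::-1])
E
python3 b.py
```

```text
[ 0.3299 -0.0721  0.4426] [ 2.8625 -0.0002  1.4648]
post_top 0.7 [ 0.4719 -0.0705  0.0179] [263. 201.]
pull_cell 0.68 [ 0.4876 -0.0012  0.0756] [312. 219.]
loop_crossbar 0.55 [ 0.4857 -0.01    0.0783] [307. 219.]
puller_grip 0.63 [0.4306 0.3164 0.0342] [506. 154.]
stand_red_hole 0.71 [0.4981 0.2097 0.0297] [435. 201.]
stand_red_hole 0.64 [0.4269 0.2928 0.0301] [489. 153.]
3.2167 [ 0.2782 -0.137  -0.431   0.     -1.2772 -1.9636] [ 0.4002 -0.0852  0.2824] [-3.1414 -0.0003  3.027 ]
```

View pics/b1.png

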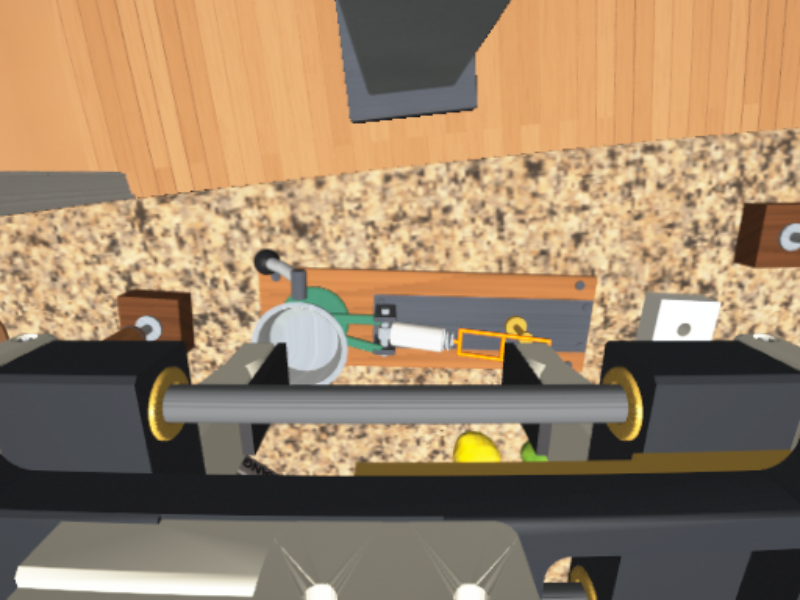

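```bash
cat > c.py <<'E'
from h import *
f=grab('wrist'); s=.64
for n,uv,z in [('post',(516,322),.056),('cornTL',(262,268),.012),('cornTR',(597,276),.012),('cornBR',(583,372),.012),('screwL',(276,279),.012),('screwR',(580,286),.012),('loopfront',(549,342),.088),('loopcross',(503,344),.077),('sleeveL',(392,334),.05)]:
    print(n,onz(f,(uv[0]*s,uv[1]*s),z))
g=grab('top')
for n,uv,z in [('post',(361,334),.056),('cTL',(321,300),.012),('cBL',(315,356),.012),('cTR',(506,324),.012),('stand c',(211,370),.03)]:
    print(n,onz(g,(uv[0]*s,uv[1]*s),z))
c=g['color']
cr=np.hstack([cv2.resize(c[170:270,195:325],(416,320)),cv2.resize(c[190:260,105:190],(384,320))]); cv2.imwrite('pics/c1.png',cr[:,:,::-1])
E
python3 c.py
```

```text
post [0.4754 0.0231 0.056 ]
cornTL [ 0.4028 -0.2258  0.012 ]
cornTR [0.4508 0.1216 0.012 ]
cornBR [0.5604 0.1079 0.012 ]
screwL [ 0.4161 -0.2134  0.012 ]
screwR [0.4597 0.1036 0.012 ]
loopfront [0.4857 0.0438 0.088 ]
loopcross [0.4876 0.0048 0.077 ]
sleeveL [ 0.4763 -0.0978  0.05  ]
post [0.4915 0.0385 0.056 ]
cTL [0.5577 0.1168 0.012 ]
cBL [0.4513 0.1266 0.012 ]
cTR [ 0.5136 -0.2361  0.012 ]
stand c [0.424 0.318 0.03 ]
```

View pics/c1.png

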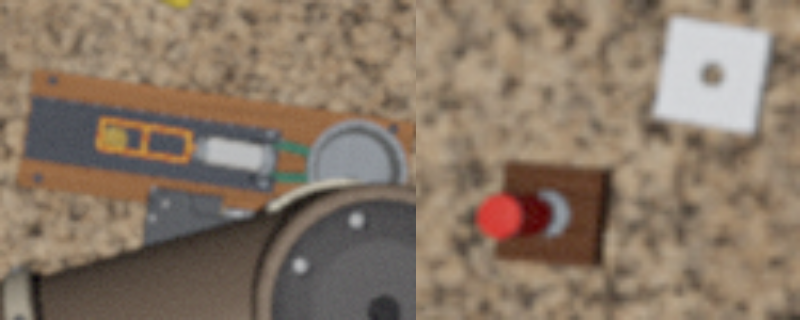

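Request:
servo_tool(
  deltas=[
    [-1, 1.7, 33, 5, 0, 0, 0],
    [-1, 1.7, 33, 5, 0, 0, 0],
    [-1, 1.7, 33, 5, 0, 0, 0],
    [-1, 1.7, 33, 5, 0, 0, 0],
    [-1, 1.7, 33, 5, 0, 0, 0],
    [-1, 1.7, 33, 5, 0, 0, 0],
    [-1, 1.7, 33, 5, 0, 0, 0],
    [-1, 1.7, 33, 5, 0, 0, 0],
    [-1, 1.7, 33, 5, 0, 0, 0],
    [-1, 1.7, 33, 5, 0, 0, 0],
    [-1, 1.7, 33, 5, 0, 0, 0],
    [-1, 1.7, 33, 5, 0, 0, 0],
    [-1, 0, 0, 0, 0, 0, 0],
    [-1, 0, 0, 0, 0, 0, 0],
  ],
)

```text
t: 4.48
eef_pos: [0.4252, 0.3119, 0.2213]
ee_rot: [-3.139, -0.001, 3.029]
force: [0.1, 0.3, 0.3]
width: 0.0872
gripper_force: 0.0
```

```bash
cat > d.py <<'E'
from h import *
f=grab('wrist'); print(f['position'],f['orientation'])
find(f,['puller_grip','stand_red_hole'],3)
s=arm.get_state(); print(s['t'],s['q'],s['eef_pos'],s['ee_rot'])
cv2.imwrite('pics/d1.png',cv2.resize(f['color'],(800,600))[:,:,::-1])
g=grab('top'); find(g,['puller_grip','stand_red_hole','post_top','pull_cell','loop_crossbar'],2)
E
python3 d.py
```

```text
[0.3536 0.3197 0.3804] [2.8667 0.0036 1.4587]
puller_grip 0.59 [0.4229 0.3209 0.136 ] [263. 190.]
stand_red_hole 0.78 [0.4946 0.225  0.0265] [198. 224.]
stand_red_hole 0.61 [0.4145 0.3222 0.0351] [261. 162.]
4.6333 [ 1.0036  0.1168 -0.319   0.     -1.1353 -2.6886] [0.4252 0.3104 0.2225] [-3.1413 -0.0002  3.0274]
stand_red_hole 0.58 [0.5213 0.2173 0.0295] [170. 204.]
stand_red_hole 0.2 [ 0.4759 -0.0555  0.0158] [263. 220.]
post_top 0.9 [ 0.4813 -0.0549  0.0117] [263. 218.]
post_top 0.65 [0.6573 0.0626 0.0406] [223. 157.]
loop_crossbar 0.59 [0.4888 0.005  0.0769] [243. 214.]
```

View pics/d1.png

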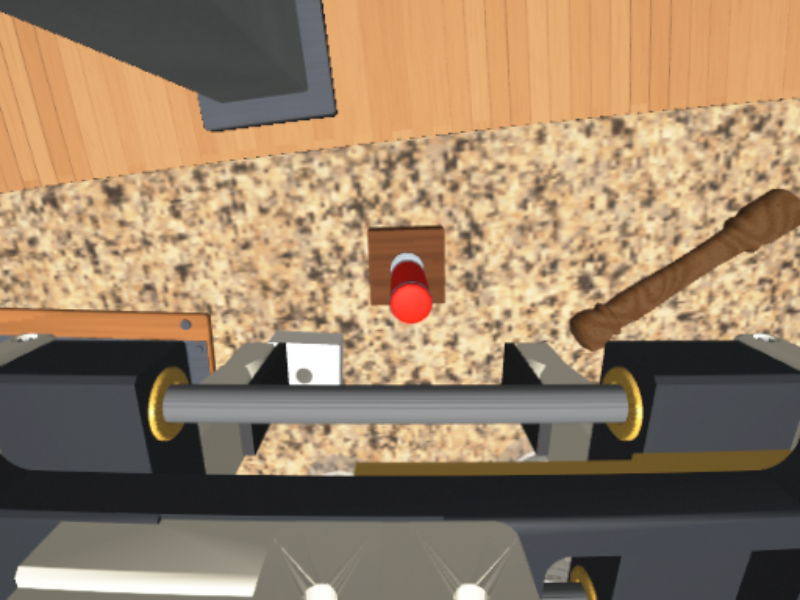

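```bash
cat > e.py <<'E'
from h import *
f=grab('wrist'); s=.64; e=arm.get_state()['eef_pos']
c=f['color'].astype(int)
m=((c[:,:,0]>225)&(c[:,:,1]<70)&(c[:,:,2]<70)).astype(np.uint8); ys,xs=np.nonzero(m[170:215,230:300]); print(len(xs),xs.min()+230,xs.max()+230,ys.min()+170,ys.max()+170)
print('top',onz(f,(411*s,302*s),.137),'disc',onz(f,(407*s,265*s),.034))
for n,uv in [('a',(368,228)),('b',(444,226)),('c',(446,303)),('d',(369,305))]: print(onz(f,(uv[0]*s,uv[1]*s),.03))
E
python3 e.py
```

```text
303 251 276 182 205
top [0.4267 0.32   0.137 ] disc [0.425  0.3205 0.034 ]
[0.3912 0.2917 0.03  ]
[0.3966 0.3544 0.03  ]
[0.4631 0.3507 0.03  ]
[0.4574 0.284  0.03  ]
```

Request:
servo_tool(
  deltas=[
    [-1, 0, 5, 5, 0, 0, 0.9],
    [-1, 0, 4.8, 10, 0, 0, 0],
    [-1, 0, 0, 15, 0, 0, 0],
    [-1, 0, 0, 20, 0, 0, 0],
    [-1, 0, 0, 20, 0, 0, 0],
    [-1, 0, 0, 20, 0, 0, 0],
    [-1, 0, 0, 20, 0, 0, 0],
    [-1, 0, 0, 20, 0, 0, 0],
    [-1, 0, 0, 10, 0, 0, 0],
    [-1, 0, 0, 4.5, 0, 0, 0],
    [-1, 0, 0, 0, 0, 0, 0],
    [-1, 0, 0, 0, 0, 0, 0],
    [1, 0, 0, 0, 0, 0, 0],
    [1, 0, 0, 0, 0, 0, 0],
    [1, 0, 0, 0, 0, 0, 0],
    [1, 0, 0, 0, 0, 0, 0],
    [1, 0, 0, 0, 0, 0, 0],
    [1, 0, 0, 0, 0, 0, 0],
  ],
  squeeze=55,
)

```text
t: 6.48
eef_pos: [0.4261, 0.3214, 0.0783]
ee_rot: [3.141, 0.0, 3.013]
force: [0.7, 0.4, -0.1]
width: 0.0528
gripper_force: 0.0
```

Request:
servo_tool(
  deltas=[
    [1, 0, 0, 0, 0, 0, 0],
    [1, 0, 0, 0, 0, 0, 0],
    [1, 0, 0, 0, 0, 0, 0],
    [1, 0, 0, 0, 0, 0, 0],
    [1, 0, 0, 0, 0, 0, 0],
    [1, 0, 0, 0, 0, 0, 0],
  ],
  squeeze=55,
)

```text
t: 6.98
eef_pos: [0.426, 0.3213, 0.078]
ee_rot: [-3.142, -0.0, 3.013]
force: [0.7, 0.1, 0.1]
width: 0.0251
gripper_force: 55.0
```

Request:
servo_tool(
  deltas=[
    [1, 0, 0, -10, 0, 0, 0],
    [1, 0, 0, -20, 0, 0, 0],
    [1, 0, 0, -30, 0, 0, 0],
    [1, 0, 0, -35, 0, 0, 0],
    [1, 0, 0, -35, 0, 0, 0],
    [1, -4.9, -26.7, -3, 0, 0, 0],
    [1, -4.9, -26.7, -3, 0, 0, 0],
    [1, -4.9, -26.7, -3, 0, 0, 0],
    [1, -4.9, -26.7, -3, 0, 0, 0],
    [1, -4.9, -26.7, -3, 0, 0, 0],
    [1, -4.9, -26.7, -3, 0, 0, 0],
    [1, -4.9, -26.7, -3, 0, 0, 0],
    [1, -4.9, -26.7, -3, 0, 0, 0],
    [1, -4.9, -26.7, -3, 0, 0, 0],
    [1, -4.9, -26.7, -3, 0, 0, 0],
    [1, 0, 0, 0, 0, 0, 0],
    [1, 0, 0, 0, 0, 0, 0],
  ],
)

```text
t: 8.4
eef_pos: [0.4403, 0.049, 0.2389]
ee_rot: [3.141, 0.001, 3.011]
force: [0.5, -0.4, -1.3]
width: 0.0255
gripper_force: 55.0
```

```bash
cat > d.py <<'E'
from h import *
f=grab('wrist'); print(f['position'],f['orientation'])
find(f,['pull_cell','loop_crossbar','post_top','puller_grip'],2)
s=arm.get_state(); print(s['t'],s['q'],s['eef_pos'],s['ee_rot'],s['width'])
g=grab('scene')
cv2.imwrite('pics/f1.png',np.vstack([cv2.resize(f['color'][100:300,170:440],(540,400)),cv2.resize(g['color'][180:230,200:335],(540,200))])[:,:,::-1])
E
python3 d.py
```

```text
[0.3684 0.0578 0.3978] [2.8648 0.0007 1.4406]
pull_cell 0.7 [ 0.4808 -0.024   0.0696] [201. 211.]
loop_crossbar 0.56 [ 0.4821 -0.0291  0.0739] [197. 214.]
post_top 0.75 [ 0.459  -0.0862  0.0157] [164. 190.]
puller_grip 0.9 [0.4388 0.0514 0.2707] [258. 253.]
8.65 [ 0.5625 -0.0431 -0.4506 -0.0001 -1.1635 -2.2607] [0.4403 0.0509 0.2381] [-3.1416 -0.0002  3.0141] 0.025519615744078916
```

View pics/f1.png

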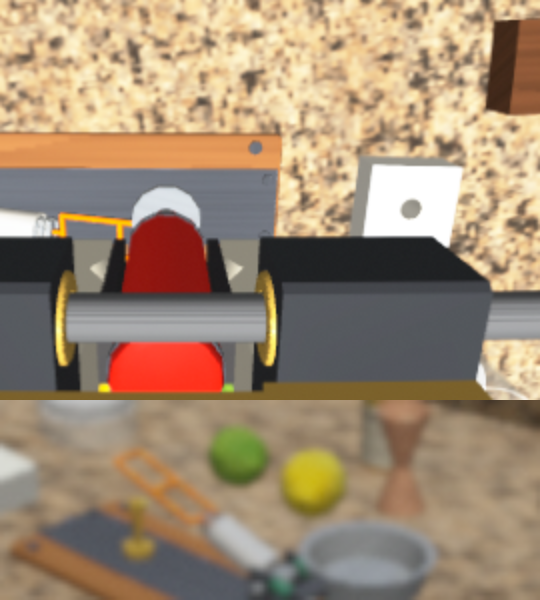

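Request:
servo_tool(
  deltas=[
    [1, -20, 6, 0, 0, 0, 0],
    [1, -20, 6, 0, 0, 0, 0],
    [1, -20, 6, 0, 0, 0, 0],
    [1, -20, 6, 0, 0, 0, 0],
    [1, 0, 0, 0, 0, 0, 0],
    [1, 0, 0, 0, 0, 0, 0],
  ],
)

```text
t: 9.2
eef_pos: [0.5232, 0.0644, 0.2371]
ee_rot: [-3.14, -0.002, 3.013]
force: [-0.5, 0.2, -2.1]
width: 0.0256
gripper_force: 55.0
```

```bash
cat > d2.py <<'E'
from h import *
import pickle
f=grab('wrist'); pickle.dump({k:f[k] for k in('K','distortion','position','orientation')},open('f.pkl','wb')); print(f['position'],f['orientation'])
find(f,['pull_cell','loop_crossbar'],2)
s=arm.get_state(); print(s['t'],s['eef_pos'],s['ee_rot'],s['width'])
cv2.imwrite('pics/g1.png',cv2.resize(f['color'][80:260,90:330],(800,600))[:,:,::-1])
E
python3 d2.py
```

```text
[0.4517 0.0732 0.3962] [2.8674 0.0025 1.4435]
pull_cell 0.63 [0.4886 0.0048 0.0747] [200. 153.]
loop_crossbar 0.81 [ 0.4896 -0.0017  0.0768] [195. 155.]
9.35 [0.5221 0.064  0.2379] [-3.1414 -0.0006  3.0136] 0.02548859789152543
```

View pics/g1.png

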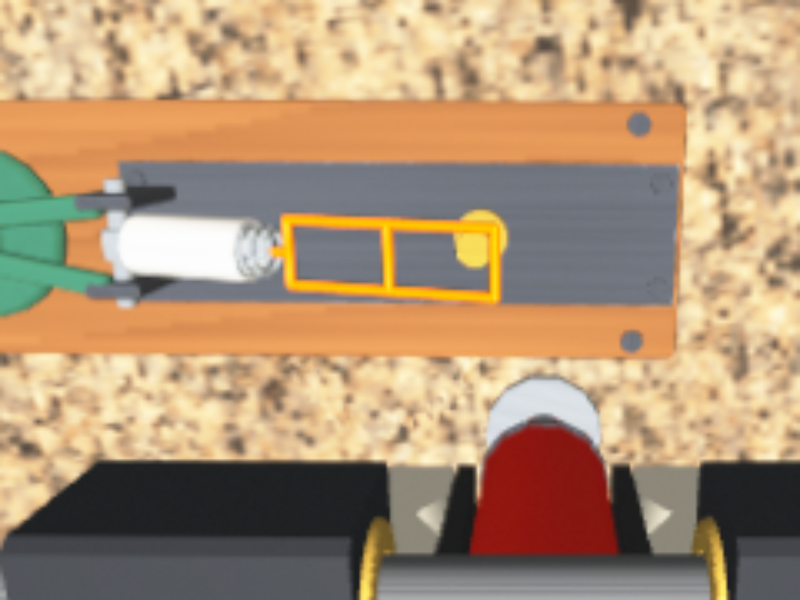

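```bash
cat > e2.py <<'E'
from h import *
import pickle
f=pickle.load(open('f.pkl','rb'))
P={}
for n,p,z in [('front',(495,262),.0875),('cross',(388,257),.0765),('rear',(291,252),.0655),('TR',(686,103),.012),('BR',(676,356),.012),('TRs',(639,124),.012),('TLedge',(0,99),.012),('BLedge',(0,354),.012),('foot',(481,235),.02),('head',(474,247),.056),('plateR',(679,234),.014),('pivot',(122,244),.045),('disc',(544,432),.173)]:
    P[n]=onz(f,(90+.3*p[0],80+.3*p[1]),z); print(n,P[n])
for a,b in [('TR','TLedge'),('BR','BLedge'),('front','rear')]:
    d=P[a]-P[b]; print(a,b,np.degrees(np.arctan2(d[0],d[1])),np.linalg.norm(d))
E
python3 e2.py
```

```text
front [0.4989 0.05   0.0875]
cross [0.4939 0.0115 0.0765]
rear [ 0.4889 -0.026   0.0655]
TR [0.4551 0.1313 0.012 ]
BR [0.5618 0.1177 0.012 ]
TRs [0.4611 0.1113 0.012 ]
TLedge [ 0.416  -0.1506  0.012 ]
BLedge [ 0.5227 -0.1818  0.012 ]
foot [0.4972 0.0407 0.02  ]
head [0.497  0.0405 0.056 ]
plateR [0.5081 0.1234 0.014 ]
pivot [ 0.4793 -0.098   0.045 ]
disc [0.5319 0.0628 0.173 ]
TR TLedge 7.9020491978222775 0.2846315704735072
BR BLedge 7.4402285615931225 0.30200554441001787
front rear 7.485403430901617 0.07968855838082413
```

Request:
servo_tool(
  deltas=[
    [1, 8, -11.2, 10, 0, 0, 0],
    [1, 8, -11.2, 20, 0, 0, 0],
    [1, 7.7, -11.3, 20, 0, 0, 0],
    [1, 0, 0, 18, 0, 0, 0],
    [1, 0, 0, 10, 0, 0, 0],
    [1, 0, 0, 8, 0, 0, 0],
    [1, 0, 0, 7, 0, 0, 0],
    [1, 0, 0, 7, 0, 0, 0],
    [1, 0, 0, 0, 0, 0, 0],
    [1, 0, 0, 0, 0, 0, 0],
  ],
)

```text
t: 10.18
eef_pos: [0.4952, 0.0336, 0.1381]
ee_rot: [-3.141, -0.0, 3.013]
force: [-0.2, -0.0, 0.0]
width: 0.0254
gripper_force: 55.0
```

```bash
cat > d3.py <<'E'
from h import *
import sys
f=grab('wrist'); g=grab('scene')
s=arm.get_state(); print(s['t'],s['eef_pos'],s['ee_rot'],s['width'],s['force'])
w=np.array(s['eef_pos'])-[0,0,.06]; u=pix(g,w); print(u,pix(f,w))
x,y=int(u[0]),int(u[1])
cv2.imwrite('pics/'+sys.argv[1],np.vstack([cv2.resize(f['color'][100:270,120:380],(600,392)),cv2.resize(g['color'][y-25:y+25,x-70:x+80],(600,200))])[:,:,::-1])
E
python3 d3.py h1.png
```

```text
10.2833 [0.4955 0.0337 0.1386] [3.1413 0.0008 3.0134] 0.025030191874596836 [ 0.4338  1.0765 -0.804 ]
[235.8241 197.8614] [253.7852 201.7592]
```

View pics/h1.png

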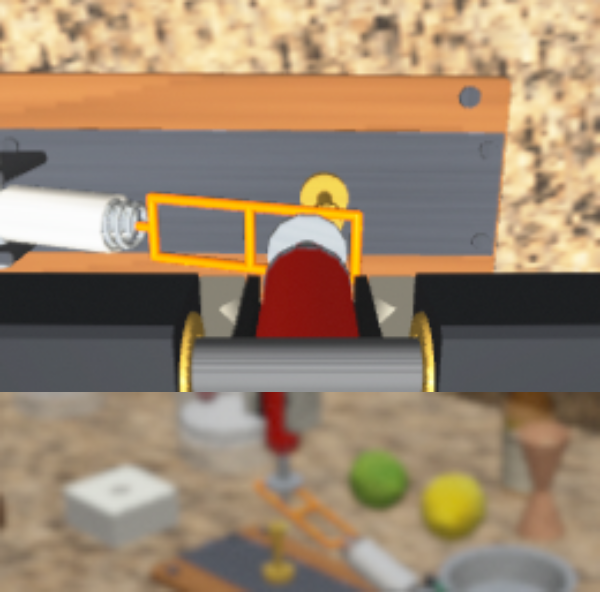

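Request:
servo_tool(
  deltas=[
    [1, 0, 4, 0, 0, 0, 0],
    [1, 0, 6, 0, 0, 0, 0],
    [1, 0, 6, 0, 0, 0, 0],
    [1, 0, 6, 0, 0, 0, 0],
    [1, 0, 6, 0, 0, 0, 0],
    [1, 0, 6, 0, 0, 0, 0],
    [1, 0, 6, 0, 0, 0, 0],
    [1, 0, 6, 0, 0, 0, 0],
    [1, 0, 6, 0, 0, 0, 0],
    [1, 0, 6, 0, 0, 0, 0],
    [1, 0, 4, 0, 0, 0, 0],
    [1, 0, 0, 0, 0, 0, 0],
    [1, 0, 0, 0, 0, 0, 0],
  ],
)

```text
t: 11.37
eef_pos: [0.5026, 0.0948, 0.1378]
ee_rot: [-3.141, -0.001, 3.013]
force: [0.4, -5.3, -0.8]
width: 0.0254
gripper_force: 55.0
```

Request:
servo_tool(
  deltas=[
    [1, 0, 0, 5, 0, 0, 0],
    [1, 0, 0, 6, 0, 0, 0],
    [1, 0, 0, 6, 0, 0, 0],
    [1, 0, 0, 6, 0, 0, 0],
    [1, 0, 0, 6, 0, 0, 0],
    [1, 0, 0, 6, 0, 0, 0],
    [1, 0, 0, 5, 0, 0, 0],
    [1, 0, 0, 5, 0, 0, 0],
    [1, 0, 0, 5, 0, 0, 0],
    [1, 0, 0, 0, 0, 0, 0],
    [1, 0, 0, 0, 0, 0, 0],
  ],
)

```text
t: 12.28
eef_pos: [0.5028, 0.0946, 0.0878]
ee_rot: [-3.141, -0.001, 3.013]
force: [-0.3, -5.3, -0.3]
width: 0.0249
gripper_force: 55.0
```

```bash
python3 d3.py i1.png
```

```text
12.3833 [0.5029 0.0947 0.0881] [-3.1412 -0.0002  3.013 ] 0.025261638801779847 [-0.2909 -4.9087  1.1241]
[221.8747 207.2946] [253.8185 201.4984]
```

View pics/i1.png

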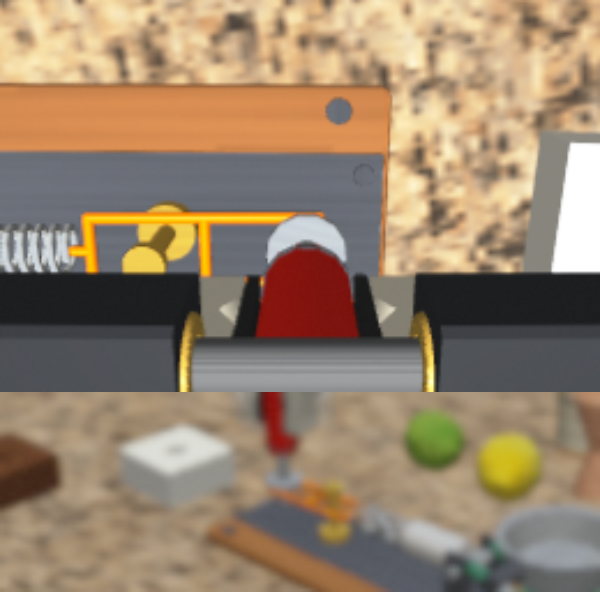

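Request:
servo_tool(
  deltas=[
    [1, 0, -3, 0, 0, 0, 0],
    [1, 0, -3, 0, 0, 0, 0],
    [1, 0, -3, 0, 0, 0, 0],
    [1, 0, -3, 0, 0, 0, 0],
    [1, 0, -3, 0, 0, 0, 0],
    [1, 0, -3, 0, 0, 0, 0],
    [1, 0, -3, 0, 0, 0, 0],
    [1, 0, -3, 0, 0, 0, 0],
    [1, 0, 0, 0, 0, 0, 0],
    [1, 0, 0, 0, 0, 0, 0],
    [1, 0, 0, 0, 0, 0, 0],
  ],
)

```text
t: 13.3
eef_pos: [0.5, 0.0712, 0.0881]
ee_rot: [3.141, 0.0, 3.013]
force: [0.7, 0.2, -1.6]
width: 0.025
gripper_force: 55.0
```

Request:
servo_tool(
  deltas=[
    [1, 0, 0, -3, 0, 0, 0],
    [1, 0, 0, -4, 0, 0, 0],
    [1, 0, 0, -5, 0, 0, 0],
    [1, 0, 0, -5, 0, 0, 0],
    [1, 0, 0, -6, 0, 0, 0],
    [1, 0, 0, -8, 0, 0, 0],
    [1, 0, 0, -10, 0, 0, 0],
    [1, 0, 0, -20, 0, 0, 0],
    [1, 0, 0, -25, 0, 0, 0],
    [1, 0, 0, -25, 0, 0, 0],
    [1, -20, 10, 0, 0, 0, 0],
    [1, -10, 10, 0, 0, 0, 0],
    [1, 0, 0, 0, 0, 0, 0],
  ],
)

```text
t: 14.38
eef_pos: [0.5344, 0.0883, 0.2005]
ee_rot: [3.14, 0.002, 3.013]
force: [0.6, 0.8, -0.6]
width: 0.0251
gripper_force: 55.0
```

```bash
cat > k.py <<'E'
from h import *
f=grab('wrist'); g=grab('scene')
s=arm.get_state(); print(s['t'],s['eef_pos'],s['ee_rot'],s['width'],s['force'])
P=np.array([.497,.0405,.045]); d=np.array([.132,.991,0]); u=pix(g,P).astype(int); x,y=u
for n,a,z in [('cross',6,.045),('front',46,.045),('rear',-34,.045),('head',0,.056)]:
    print(n,(pix(f,np.array([.497,.0405,z])+d*a/1000)-[60,60])*2.5)
find(f,['pull_cell','loop_crossbar'],1)
cv2.imwrite('pics/k1.png',np.vstack([cv2.resize(f['color'][60:220,60:300],(600,400)),cv2.resize(g['color'][y-25:y+25,x-70:x+80],(600,200))])[:,:,::-1])
E
python3 k.py
```

```text
14.4833 [0.5321 0.0871 0.1994] [ 3.1416 -0.0003  3.013 ] 0.025622296237415885 [-0.468  -0.5108 -0.6241]
cross [383.945  224.6199]
front [470.0155 224.9765]
rear [298.2132 224.3887]
head [367.1972 227.8314]
pull_cell 0.74 [0.4916 0.0103 0.0412] [183. 148.]
loop_crossbar 0.64 [0.4912 0.003  0.048 ] [175. 149.]
```

View pics/k1.png

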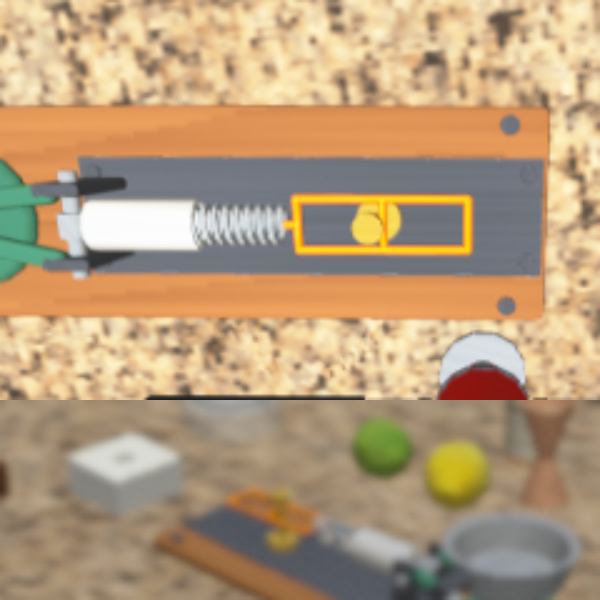

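Request:
servo_tool(
  deltas=[
    [1, 15, 24.3, 0, 0, 0, 0],
    [1, 15, 24.3, 0, 0, 0, 0],
    [1, 15, 24.3, 0, 0, 0, 0],
    [1, 15, 24.3, 0, 0, 0, 0],
    [1, 15, 24.3, 0, 0, 0, 0],
    [1, 15, 24.3, 0, 0, 0, 0],
    [1, 15, 24.3, 0, 0, 0, 0],
    [1, 15, 24.3, 0, 0, 0, 0],
    [1, 15, 24.3, 0, 0, 0, 0],
    [1, 0, 0, 20, 0, 0, 0],
    [1, 0, 0, 20, 0, 0, 0],
    [1, 0, 0, 10, 0, 0, 0],
    [1, 0, 0, 0, 0, 0, 0],
    [1, 0, 0, 0, 0, 0, 0],
    [1, 0, 0, 0, 0, 0, 0],
  ],
)

```text
t: 15.83
eef_pos: [0.4269, 0.3213, 0.1501]
ee_rot: [3.141, 0.001, 3.013]
force: [0.0, 0.1, -0.2]
width: 0.0251
gripper_force: 55.0
```

```bash
python3 -c "
from h import *
s=arm.get_state();print(s['t'],s['eef_pos'],s['ee_rot'],s['force'])"
```

```text
15.8333 [0.4269 0.3213 0.1501] [3.1408 0.0009 3.0128] [ 0.0444  0.0541 -0.1649]
```

Request:
servo_tool(
  deltas=[
    [1, 0.5, 0, 10, 0, 0, 0],
    [1, 0, 0, 15, 0, 0, 0],
    [1, 0, 0, 10, 0, 0, 0],
    [1, 0, 0, 8, 0, 0, 0],
    [1, 0, 0, 8, 0, 0, 0],
    [1, 0, 0, 8, 0, 0, 0],
    [1, 0, 0, 6, 0, 0, 0],
    [1, 0, 0, 4, 0, 0, 0],
    [1, 0, 0, 2, 0, 0, 0],
    [1, 0, 0, 0, 0, 0, 0],
    [1, 0, 0, 0, 0, 0, 0],
  ],
)

```text
t: 16.75
eef_pos: [0.426, 0.3216, 0.0782]
ee_rot: [3.141, 0.0, 3.013]
force: [-0.1, -0.4, -0.8]
width: 0.0252
gripper_force: 55.0
```

Request:
servo_tool(
  deltas=[
    [-1, 0, 0, 0, 0, 0, 0],
    [-1, 0, 0, 0, 0, 0, 0],
    [-1, 0, 0, 0, 0, 0, 0],
    [-1, 0, 0, 0, 0, 0, 0],
    [-1, 0, 0, 0, 0, 0, 0],
    [-1, 0, 0, 0, 0, 0, 0],
    [-1, 0, 0, 0, 0, 0, 0],
    [-1, 0, 0, 0, 0, 0, 0],
    [-1, 0, 0, 0, 0, 0, 0],
    [-1, 0, 0, 0, 0, 0, 0],
    [-1, 0, 0, 0, 0, 0, 0],
    [-1, 0, 0, 0, 0, 0, 0],
  ],
)

```text
t: 17.75
eef_pos: [0.4258, 0.3214, 0.0781]
ee_rot: [3.142, -0.0, 3.013]
force: [0.3, -0.1, 0.0]
width: 0.0877
gripper_force: 0.0
```

Request:
servo_tool(
  deltas=[
    [-1, 0, 0, -8, 0, 0, 0],
    [-1, 0, 0, -15, 0, 0, 0],
    [-1, 0, 0, -20, 0, 0, 0],
    [-1, 0, 0, -25, 0, 0, 0],
    [-1, 0, 0, -30, 0, 0, 0],
    [-1, 0, 0, -30, 0, 0, 0],
    [-1, 0, 0, -16, 0, 0, 0],
    [-1, 0, 0, 0, 0, 0, 0],
    [-1, 0, 0, 0, 0, 0, 0],
  ],
)

```text
t: 18.5
eef_pos: [0.426, 0.3217, 0.2236]
ee_rot: [3.139, 0.001, 3.013]
force: [0.5, 0.7, -0.3]
width: 0.0879
gripper_force: 0.0
```

```bash
cat > l.py <<'E'
from h import *
f=grab('wrist'); g=grab('top')
s=arm.get_state(); print(s['t'],s['eef_pos'],s['width'],s['force'])
find(f,['puller_grip','stand_red_hole'],2); find(g,['loop_crossbar','pull_cell'],2)
c=f['color'].astype(int); m=(c[:,:,0]>225)&(c[:,:,1]<70)&(c[:,:,2]<70); ys,xs=np.nonzero(m); print(len(xs),xs.min(),xs.max(),ys.min(),ys.max(),onz(f,((xs.min()+xs.max())/2,(ys.min()+ys.max())/2),.137),pix(f,[.4265,.32,.137]))
cv2.imwrite('pics/l1.png',np.hstack([cv2.resize(f['color'],(512,384)),cv2.resize(g['color'][170:270,195:270],(288,384))])[:,:,::-1])
E
python3 l.py
```

```text
18.6 [0.4254 0.3209 0.2216] 0.08776031768549171 [ 0.0085  0.0905 -1.3906]
puller_grip 0.88 [0.4238 0.3235 0.1358] [255. 189.]
stand_red_hole 0.63 [0.4182 0.3243 0.0278] [254. 163.]
loop_crossbar 0.71 [0.4894 0.0105 0.0427] [241. 215.]
pull_cell 0.7 [0.4925 0.0118 0.044 ] [240. 214.]
292 239 264 181 205 [0.4265 0.3199 0.137 ] [251.5641 193.0291]
```

View pics/l1.png

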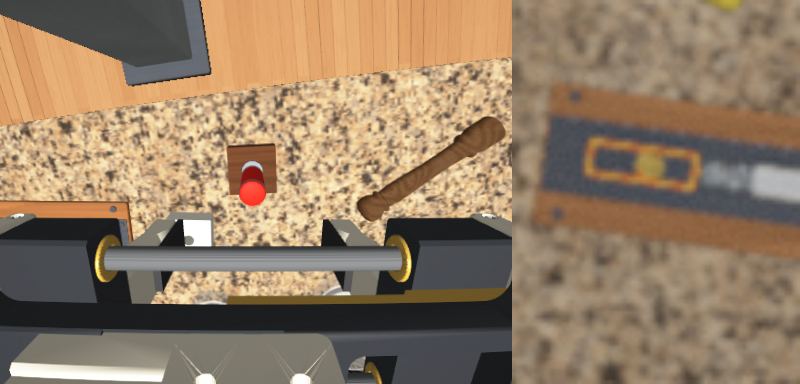

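The wrist view shows the puller upright in its dark stand (handle top at (252,193), where it started). The top view shows the loop still hooked on the post at (650,165).

```bash
python3 -c "
from station import arm
print(arm.job_done())"
```

```text
the job is handed in; nothing more can be done
None
```

The spring's loop is hooked under the head of the brass post and the red puller is back upright in its dark stand. I handed the job in at about 18.6 s, and the arm did not touch the ice pick, jigger or fruit.

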